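# Gauge the bore of a column tube, go then no-go

### The arm

A 6-joint arm with a two-finger parallel gripper is mounted at the origin on the work surface. World frame = base frame: x ahead of the robot, y to its left, z up, the work surface at z = 0. Lengths are in mm, angles in rad, forces in N, time in s.
With the tool pointing down it reaches from about 300 to 950 mm from the base axis. Payload 3.1 kg.
Tool frame: the origin (TCP) lies at the very end of the fingers, on their centre line; the grasp point (between the pads) lies ctrl.pinch_z behind it (ctrl.pinch_z is the distance from the TCP to the grasp point, in mm); z points along the fingers, y is the direction in which the jaws open and shut (so a half turn about z gives the same grasp; the last joint's range is limited). The gripper opens to 85 mm and grips with 20 to 120 N. Pads are 22 mm wide; open, the fingers measure 114 mm over their backs; the gripper's body (76 mm by 85 mm) begins 54 mm behind the grasp point. The pads swing forward as they close: fully open they stand 13 mm farther back than shut.
Start: joints at [1.159, 0.308, 1.634, -0, 1.2, -0.07], TCP at [209.516, 588.842, 231.272] pointing down, gripper open.
Joint ranges: [-3.06, 3.06], [-0.79, 1.96], [0.05, 2.63], [-1.19, 4.34], [0.05, 2.64], [-2.94, 2.94]. Speed limits (rad/s): [2.79, 2.79, 3.14, 3.14, 3.14, 3.14].

### API

Orientations are given as [roll, pitch, yaw] about the fixed x, y, z axes, in that order (R = Rz(yaw) Ry(pitch) Rx(roll)).
In Python, from station import telemetry, cams, ctrl gives the robot as it stands. The module is installed in compiled form; this text tells all that it offers.
- The arm moves only by the shell command python3 -m crank 'ROWS' [FORCE]. ROWS is JSON, a list of rows, each a list of 7 numbers: the shift along the tool's x, y, z in m, then the turn, a rotation vector about the tool's x, y, z in units of 5 degrees (1.0 is 5 degrees), then the opening in per cent of the stroke, from 0 (shut) to 100 (fully open). A call has 1 to 12 rows; each row is the pose to reach, as a shift and turn from the pose commanded when the call began, along the tool's axes at that moment; what a row does not reach only later rows make up. A row lasts 1/8 s, in which the tool goes at most 62.5 mm and 10.7 degrees, less where a joint would pass 70% of its speed; a pose out of reach is approached as far as the arm can. A call with a gripper value outside its range is refused whole. The fingers move at their own pace and stop on an object; FORCE is the grip in N (left out, the last holds). Time passes only in rows, so rows that repeat a pose let the fingers close. It gives the time, the measured TCP pose, the force and the opening at its end, in the units of the state.
- telemetry.sense(): the state, without advancing time (a new reading comes with each control period).
- cams.capture(name): name is "scene" or "side" or "wrist"; returns (picture, depth): 480x640x3 uint8, red, green, blue; 480x640 float32, mm along the optical axis (not along the pixel's ray), 0 where there is no reading.
- cams.camera_params(name): a dict with "mtx" (3x3 intrinsics, pixels), "xyz" and "rotation" of the camera in the world; the wrist camera has in their place "tool_from_camera" (4x4, takes a point from camera to tool coordinates, whose origin is the TCP and whose axes are the flange's). Camera axes: x right, y up, looking along -z (the intrinsics and any distortion apply to the point x, -y, -z); pixel columns grow to the right and rows downward; lengths in mm; the calibration is good to about 2 mm. A picture is of the moment at which its call begins: read the wrist's pose just before it. camera_params takes no time and is no camera call.
- ctrl.job_done(): hands the job in, once; it reports no verdict.
The state is a dict: "t": time; "q": joint angles; "joint_vel": joint speeds; "effort": joint torques, N m; "eef_pos": TCP position; "tool_rot": TCP orientation; "ft_force": force on the tool from outside, world axes, zero at the start; "torque": the same for the moment, N m; "width": finger opening in mm.
Only numpy, scipy, OpenCV 4.12 (cv2) and the standard library are available. Lean on these libraries where they do the work, as an engineer would, in place of code of your own. Each camera call takes 0.05 s, during which the arm holds its last target.

### The job

Check the bore of the empty steel column tube clamped on the bench: take the double-ended plug gauge out of its V-rest, push its long, slimmer go end into the open flange until the collar comes up against the flange face, then draw it right out. Turn the gauge round and press the short, fatter no-go end squarely against the middle of the mouth, lightly but firmly enough to feel it refuse, hold it there for a second, then lay the gauge back in its V-rest, either way round, and let go. Do not force, drop or throw down the gauge, and leave everything else on the bench where it is.

Things in the scene. Friction and masses are not known exactly. Their poses are not given: they have to be found in the camera images.
- gauge: double-ended plug gauge, 174 mm long, 0.45 kg, balanced near its middle, lying level in the V-rest. Origin: middle of the handle, on the long axis; x along it to the go end, z up. Handle: aluminium hexagon bar, x = -50 to 50 mm, 26 mm across flats, two flats upright (facing +y, -y), one corner up, one down (15 mm off the axis). A dark collar 44 mm across, 8 mm thick, on each handle end (x = 50 to 58, -58 to -50).
- go_tip (a point): centre of the tip face of the gauge's go end, 98 mm from the gauge's origin along its +x; axes as the gauge's. The go end is a bright steel cylinder, 30 mm across and 40 mm long (x = 58 to 98 mm), its last 9 mm tapering to 21 mm across as a lead-in.
- nogo_face (a point): centre of the end face of the gauge's no-go end, 76 mm from the gauge's origin along its -x; axes as the gauge's. The no-go end is a bright steel cylinder, 36 mm across and 18 mm long (x = -58 to -76 mm).
- column: stainless column tube lying level in a bench clamp, screwed down, immovable. Origin: underside of the clamp's base plate, 120 mm behind the mouth; x level along the bore axis, out of the open mouth; z up. Base plate 180 x 120 mm, ending 40 mm behind the mouth. Clamp straps and knobs, over 54 mm behind the mouth, rise to 144 mm above the bench. Closed far end 267 mm behind the mouth.
- bore_mouth (a point): centre of the bore's mouth, in the plane of the flange face, 90 mm above the bench; axes as the column's (+x out of the mouth, -x into the bore, z up). The bore is 32 mm across, straight, over 60 mm deep, sharp-edged; the flange round it is 64 mm across and 18 mm thick, the tube behind it 42 mm across. All rigid steel.
- gauge_rest: grey steel V-rest, screwed down. Base 110 x 76 x 10 mm; two uprights, 10 mm thick, at x = -36 and +36 mm, each with an upward 120-degree V that carries the gauge's hexagon handle on its two lower flats, between the collars; 62 mm free between the uprights. Vs 48 mm wide, their edges 74 mm above the bench. Origin: centre of its underside; x along the gauge's axis, z up.
- rest_axis (a point): where the gauge's origin lies when seated in the rest: on the V-rest's middle, 75 mm above the bench. Axes as the rest's. The collars leave the gauge about 9 mm of play along x either way.
- end_fitting: bystander, to be left alone: the removed end fitting of the column: a plain steel disc, 64 mm across and 14 mm thick, with a 31 mm boss on top, 27 mm high in all, lying flat. Origin: centre of its underside.
- spanner: bystander, to be left alone: steel spanner lying flat, 170 mm long, 8 mm thick, along its x axis. Origin: centre of its underside.
- seal_ring: bystander, to be left alone: white plastic seal ring lying flat, 52 mm outside, 40 mm inside, 9 mm thick. Origin: centre of its underside.
- vial_rack: bystander, to be left alone: low rack of sample vials, 100 x 200 mm, 40 mm high. Origin: centre of its underside.
- solvent_bottle: bystander, to be left alone: brown glass bottle with a white cap, 70 mm across, 141 mm high, upright. Origin: centre of its underside.
- grease_jar: bystander, to be left alone: white jar with a grey lid, 68 mm across, 55 mm high. Origin: centre of its underside.
- beaker: bystander, to be left alone: empty glass beaker, 70 mm across, 90 mm high. Origin: centre of its underside.
- bolt_tray: bystander, to be left alone: shallow steel tray with flange bolts, 150 x 100 mm, 22 mm high. Origin: centre of its underside.
Things that resemble listed ones, but are neither listed nor needed, are in the scene too. What is meant by the gauge is not green, orange or turquoise, and is the larger of those in its own colour.

How it is judged:
By the outcome, as a careful person would: the job done as asked, in the order asked, and still so for the second after the job is handed in, with the robot touching nothing.
It also fails if it takes over 72 s, if anything falls off the work surface, if the arm or the gripper's body presses on something with over 40 N, if the wrist force passes 120 N, or if a joint passes its speed limit or range.

## Working session

There is one attempt and no reset: what is moved stays moved. The work goes in short steps, Python scripts to look and compute and a shell command to move; the robot and the scene stay as the last step left them, time stands still between calls to the robot, and variables do not carry over. Pictures are saved under pics/ and viewed, and the job is handed in when it is done.

```bash
mkdir -p pics; ls; cat > h.py <<'E'
import numpy as np, cv2, json
from station import telemetry, cams, ctrl
from scipy.spatial.transform import Rotation as R
E
python3 - <<'E'
from h import *
s=telemetry.sense(); print({k:np.round(v,3).tolist() for k,v in s.items()}); print(ctrl.pinch_z)
for n in ["scene","side","wrist"]:
    p,d=cams.capture(n); cv2.imwrite(f"pics/{n}0.png",p[:,:,::-1]); np.save(f"pics/{n}0_d.npy",d); 
    cp=cams.camera_params(n); print(n,{k:np.round(np.array(v),3).tolist() for k,v in cp.items()})
E
```

```text
pics
{'t': 0.0, 'q': [1.159, 0.309, 1.635, 0.0, 1.2, -0.07], 'joint_vel': [-0.0, 0.002, 0.002, 0.001, 0.001, 0.001], 'effort': [-0.001, -41.526, -27.666, -0.0, 0.01, 0.0], 'eef_pos': [209.179, 588.067, 230.019], 'tool_rot': [-3.139, -0.0, 2.8], 'ft_force': [-0.259, 0.177, 0.087], 'torque': [0.035, 0.005, 0.018], 'width': 85.072}
18.700000000000003
scene {'mtx': [[473.268, 0.0, 319.312], [0.0, 473.268, 235.685], [0.0, 0.0, 1.0]], 'xyz': [965.04, 987.07, 827.541], 'rotation': [0.939, -0.016, 2.669]}
side {'mtx': [[446.843, 0.0, 316.72], [0.0, 446.843, 248.511], [0.0, 0.0, 1.0]], 'xyz': [364.633, -566.796, 925.67], 'rotation': [0.695, 0.006, -0.199]}
wrist {'mtx': [[395.808, 0.0, 318.951], [0.0, 395.808, 244.749], [0.0, 0.0, 1.0]], 'tool_from_camera': [[-0.001, 0.966, 0.26, 65.58], [1.0, 0.001, -0.001, -0.249], [-0.001, 0.26, -0.966, -142.408], [0.0, 0.0, 0.0, 1.0]]}
```

View pics/scene0.png

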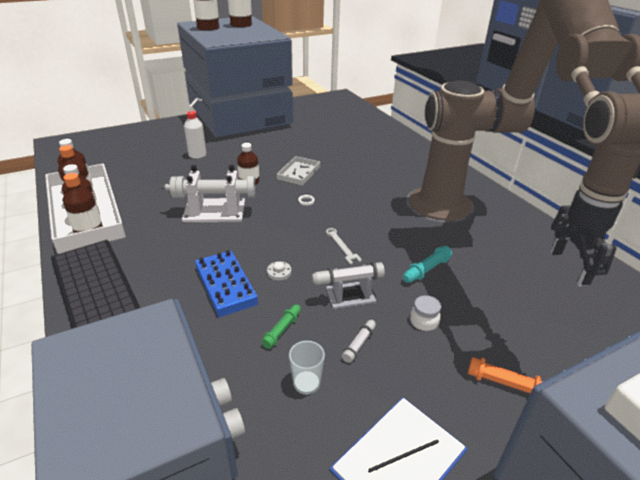

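View pics/side0.png

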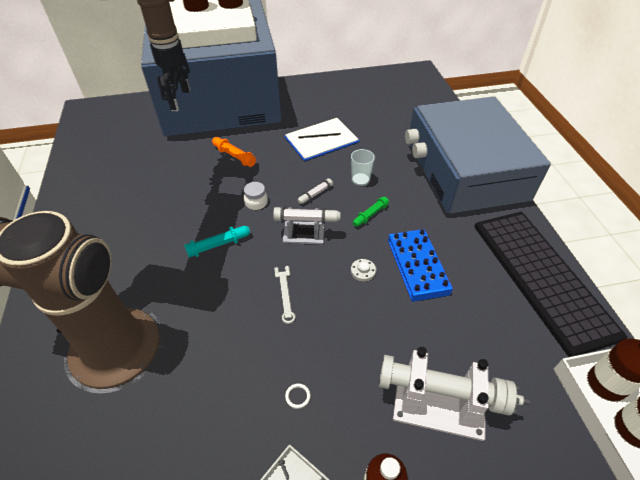

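View pics/wrist0.png

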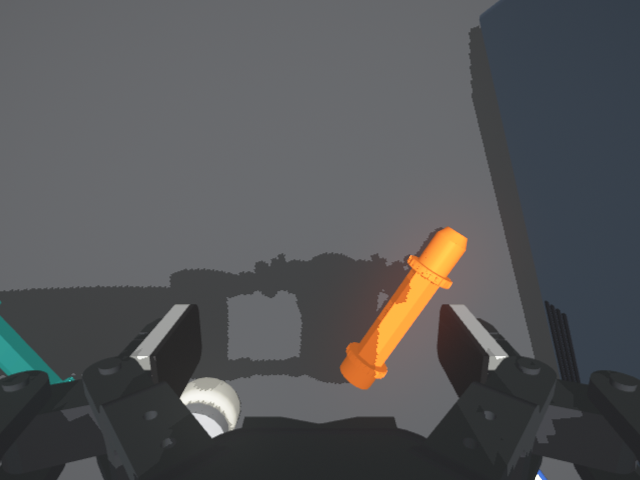

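```bash
cat >> h.py <<'E'
def cam(n, s=None):
    cp=cams.camera_params(n); K=np.array(cp["mtx"])
    if n=="wrist":
        M=np.array(cp["tool_from_camera"]); T=np.eye(4); T[:3,:3]=R.from_euler('xyz',s["tool_rot"]).as_matrix(); T[:3,3]=s["eef_pos"]; return K,T@M
    T=np.eye(4); T[:3,:3]=R.from_euler('xyz',cp["rotation"]).as_matrix(); T[:3,3]=cp["xyz"]; return K,T
def deproj(K,T,u,v,d):
    u,v,d=map(lambda a:np.asarray(a,float),(u,v,d))
    p=np.stack([(u-K[0,2])/K[0,0]*d,-(v-K[1,2])/K[1,1]*d,-d],-1)
    return p@T[:3,:3].T+T[:3,3]
def proj(K,T,P):
    p=(np.atleast_2d(P)-T[:3,3])@T[:3,:3]
    return np.stack([K[0,0]*p[:,0]/-p[:,2]+K[0,2],K[1,1]*-p[:,1]/-p[:,2]+K[1,2]],-1)
def onplane(K,T,u,v,z):
    d=deproj(K,T,u,v,1.0)-T[:3,3]; return T[:3,3]+d*((z-T[2,3])/d[2])
def crop(img,x0,y0,x1,y1,f,name):
    cv2.imwrite(name,cv2.resize(img[y0:y1,x0:x1],None,fx=f,fy=f,interpolation=cv2.INTER_CUBIC))
def cloud(n,d,s=None):
    K,T=cam(n,s); v,u=np.mgrid[:480,:640]; P=deproj(K,T,u,v,d); P[d<=0]=np.nan; return P
E
python3 - <<'E'
from h import *
a=cv2.imread("pics/scene0.png"); b=cv2.imread("pics/side0.png")
A=cv2.resize(a[150:230,150:270],None,fx=4,fy=4,interpolation=3);B=cv2.resize(b[340:440,370:530],None,fx=4,fy=4,interpolation=3)
cv2.imwrite("pics/c1.png",A);cv2.imwrite("pics/c2.png",B)
crop(a,300,240,400,370,4,"pics/c3.png");crop(b,260,170,350,250,6,"pics/c4.png")
for n in["scene","side"]:
    P=cloud(n,np.load(f"pics/{n}0_d.npy"))
    pts={"scene":[(348,275),(320,278),(380,268),(360,340),(213,187),(175,187),(250,183),(300,300),(352,302)],"side":[(306,214),(277,214),(336,216),(316,191),(388,372),(440,383),(510,395),(520,396)]}[n]
    for p in pts: print(n,p,np.round(P[p[1],p[0]],1))
E
```

```text
scene (348, 275) [503.2 261.1  85.1]
scene (320, 278) [567.6 240.3  84. ]
scene (380, 268) [423.4 277.4  89.7]
scene (360, 340) [551.1 404.   25.2]
scene (213, 187) [ 678.2 -246.4  103.4]
scene (175, 187) [ 780.1 -293.1  104.4]
scene (250, 183) [ 576.4 -202.9  114.5]
scene (300, 300) [605.9 208.8   1.2]
scene (352, 302) [499.3 281.6  12.2]
side (306, 214) [493.1 240.2  88.1]
side (277, 214) [419.1 257.5  86.1]
side (336, 216) [569.2 221.4  83.5]
side (316, 191) [549.5 391.1  21.6]
side (388, 372) [ 565.4 -233.9  117.9]
side (440, 383) [ 657.  -271.9  110.9]
side (510, 395) [ 770.3 -323.1  121.5]
side (520, 396) [ 799.7 -321.5   98.1]
```

View pics/c1.png

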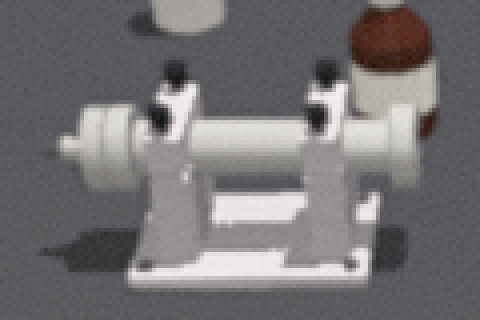

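View pics/c2.png

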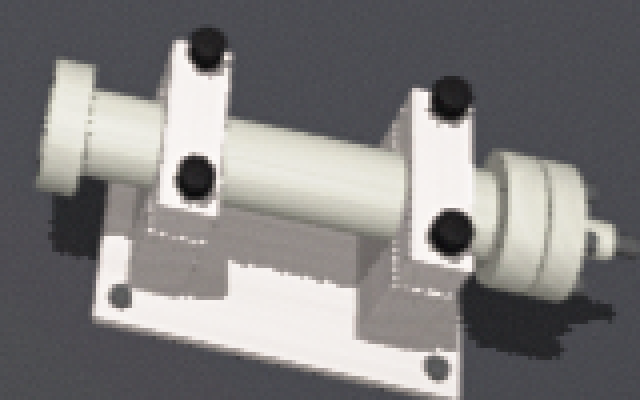

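View pics/c3.png

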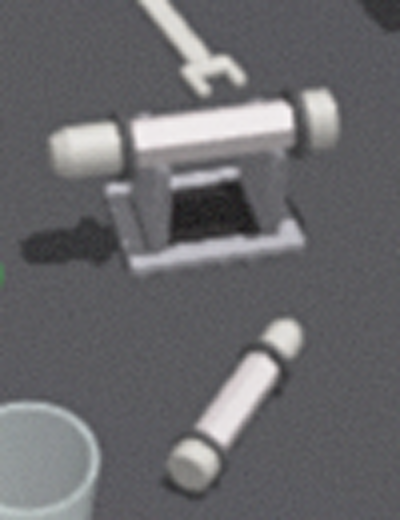

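View pics/c4.png

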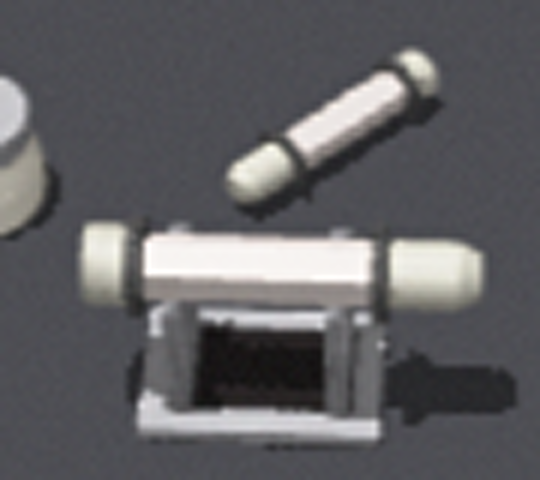

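```bash
cat > fit.py <<'E'
from h import *
from scipy.optimize import least_squares
def colfit(P,p0=(561,-226,2.74),verbose=True):
    """fit mouth x,y,yaw,dz of column by tube r=21 and flange r=32"""
    P=P.reshape(-1,3); P=P[np.isfinite(P).all(1)]
    x=np.array([*p0,90.0])
    for it in range(4):
        o=np.array([np.cos(x[2]),np.sin(x[2])]); n=np.array([-o[1],o[0]])
        def split(x,P):
            o=np.array([np.cos(x[2]),np.sin(x[2])]); n=np.array([-o[1],o[0]])
            r=P[:,:2]-x[:2]; return r@o, np.hypot(r@n,P[:,2]-x[3])
        s,r=split(x,P)
        tube=((s>-50)&(s<-24)|(s>-180)&(s<-95))&(abs(r-21)<6)
        fl=(s>-15)&(s<-3)&(abs(r-32)<6)
        def f(x):
            a=split(x,P[tube])[1]-21; b=split(x,P[fl])[1]-32
            return np.r_[a,b]
        sol=least_squares(f,x,loss='soft_l1',x_scale=[1,1,.01,1]);
        x=sol.x
    # mouth end: max extent along o of flange points
    s,r=split(x,P); q=s[(r<34)&(s>-25)&(s<25)]
    return x,np.percentile(q,[50,90,98,99.5]) ,tube.sum(),fl.sum(),np.std(f(x)), np.histogram(q,bins=np.arange(-26,20,2))[0]
def gfit(P,p0=(495,245,-0.24)):
    """gauge top surface: hexagon; use end cylinders for axis + collars extents"""
    P=P.reshape(-1,3); P=P[np.isfinite(P).all(1)]
    x=np.array([*p0,75.0])
    def split(x,P):
        o=np.array([np.cos(x[2]),np.sin(x[2])]); n=np.array([-o[1],o[0]]); r=P[:,:2]-x[:2]; return r@o, r@n, P[:,2]-x[3]
    for it in range(5):
        s,y,z=split(x,P); r=np.hypot(y,z)
        go=(s>62)&(s<85)&(abs(r-15)<5); ng=(s<-61)&(s>-73)&(abs(r-18)<5); h=(abs(s)<44)&(r<18)&(z>-5)
        def f(x):
            _,y,z=split(x,P[go]); a=np.hypot(y,z)-15
            _,y,z=split(x,P[ng]); b=np.hypot(y,z)-18
            _,y,z=split(x,P[h]); hx=np.maximum(abs(y),abs(y)*.5+abs(z)*.866)-13
            return np.r_[a,b,hx]
        x=least_squares(f,x,loss='soft_l1',x_scale=[1,1,.01,1]).x
    s,y,z=split(x,P); q=s[(np.hypot(y,z)<20)&(abs(s)<130)]
    return x,(q.min(),*np.percentile(q,[.5,99.5]),q.max()),go.sum(),ng.sum(),h.sum(),np.std(f(x))
E
python3 - <<'E'
from fit import *
np.set_printoptions(precision=3,suppress=True)
for n in["scene","side"]:
    P=cloud(n,np.load(f"pics/{n}0_d.npy"))
    print(n,*colfit(P)); print(n,*gfit(P))
E
```

```text
scene [ 824.321 -314.054    3.176   91.126] [19.916 24.035 24.672 24.698] 11 0 3.5753661287239082 [0 0 0 0 0 0 0 0 0 0 0 0 0 0 0 0 0 1 3 2 3 4]Traceback (most recent call last):
  File "<stdin>", line 5, in <module>
  File "fit.py", line 39, in gfit
    return x,(q.min(),*np.percentile(q,[.5,99.5]),q.max()),go.sum(),ng.sum(),h.sum(),np.std(f(x))
              ~~~~~^^
    return umr_minimum(a, axis, None, out, keepdims, initial, where)
ValueError: zero-size array to reduction operation minimum which has no identity
```

```bash
cat > fit.py <<'E'
from h import *
from scipy.optimize import least_squares
np.set_printoptions(precision=3,suppress=True)
def clean(P):
    P=P.reshape(-1,3); return P[np.isfinite(P).all(1)]
def sp(x,P):  # x=(px,py,yaw,pz)
    o=np.array([np.cos(x[2]),np.sin(x[2])]); n=np.array([-o[1],o[0]]); r=P[:,:2]-x[:2]; return r@o,r@n,P[:,2]-x[3]
def run(P,x,resid,its=6):
    x=np.array(x,float)
    for it in range(its):
        n=np.array([-np.sin(x[2]),np.cos(x[2])])
        up=lambda d: np.array([x[0]+d[0]*n[0],x[1]+d[0]*n[1],x[2]+d[1]*.01,x[3]+d[2]])
        m=resid(x,P,None); d=least_squares(lambda d:resid(up(d),P,m),np.zeros(3),loss='soft_l1').x; x=up(d)
    return x,m,np.std(resid(x,P,m)),[int(k.sum()) for k in m]
def rc(x,P,m):
    s,y,z=sp(x,P); r=np.hypot(y,z)
    if m is None: return [((s>-50)&(s<-24)|(s>-180)&(s<-95))&(abs(r-21)<7),(s>-15)&(s<-3)&(abs(r-32)<7)]
    return np.r_[r[m[0]]-21,r[m[1]]-32]
def rg(x,P,m):
    s,y,z=sp(x,P); r=np.hypot(y,z)
    if m is None: return [(s>62)&(s<85)&(abs(r-15)<6),(s<-61)&(s>-73)&(abs(r-18)<6),(abs(s)<44)&(r<19)&(z>-5)]
    hx=np.maximum(abs(y),abs(y)*.5+abs(z)*.866)-13
    return np.r_[r[m[0]]-15,r[m[1]]-18,hx[m[2]]]
def colfit(P,p0=(561,-226,2.74,90)):
    P=clean(P); x,m,sd,c=run(P,p0,rc); s,y,z=sp(x,P); q=s[(np.hypot(y,z)<34)&(abs(s)<30)]
    print("col",x,"sd",sd,c,"s hist",list(zip(range(-30,30,3),np.histogram(q,np.arange(-30,31,3))[0].tolist()))); return x
def gfit(P,p0=(495,245,-.24,75)):
    P=clean(P); x,m,sd,c=run(P,p0,rg); s,y,z=sp(x,P); r=np.hypot(y,z); q=s[(r<22)&(abs(s)<130)&(z>-15)]; cc=s[(r>19.5)&(r<25)&(abs(s)<70)&(z>0)]
    print("gauge",x,"sd",sd,c,"ends",np.percentile(q,[0,1,99,100]),"collars",np.percentile(cc[cc<0],[2,50,98]) if (cc<0).any() else 0,np.percentile(cc[cc>0],[2,50,98]) if (cc>0).any() else 0); return x
E
python3 - <<'E'
from fit import *
for n in["scene","side"]:
    P=cloud(n,np.load(f"pics/{n}0_d.npy"))
    print(n);colfit(P);gfit(P)
E
```

```text
scene
col [ 563.688 -219.737    2.714   92.885] sd 2.557702918910592 [458, 69] s hist [(-30, 16), (-27, 14), (-24, 14), (-21, 13), (-18, 14), (-15, 9), (-12, 20), (-9, 18), (-6, 16), (-3, 17), (0, 16), (3, 34), (6, 0), (9, 0), (12, 0), (15, 0), (18, 0), (21, 0), (24, 0), (27, 0)]
gauge [495.848 248.43   -0.263  76.929] sd 2.0615373007360143 [117, 78, 364] ends [-86.83  -84.886  87.188  87.786] collars [-68.272 -63.649 -60.35 ] [38.037 43.712 48.613]
side
col [ 564.187 -218.518    2.714   90.842] sd 1.5859667058540263 [1177, 176] s hist [(-30, 31), (-27, 35), (-24, 39), (-21, 30), (-18, 37), (-15, 26), (-12, 48), (-9, 50), (-6, 53), (-3, 50), (0, 49), (3, 61), (6, 0), (9, 0), (12, 0), (15, 0), (18, 0), (21, 0), (24, 0), (27, 0)]
gauge [495.958 248.905  -0.245  76.13 ] sd 2.0527279342487206 [98, 71, 325] ends [-87.397 -85.819  83.819  85.89 ] collars [-68.315 -65.287 -43.066] [26.081 43.443 50.543]
```

```bash
cat >> h.py <<'E'
def plan(pos,yaw,tilt=None):
    s=telemetry.sense(); Rt=R.from_euler('xyz',s["tool_rot"]); Rg=R.from_euler('xyz',[np.pi,0,yaw])
    d=Rt.inv().apply(np.array(pos)-s["eef_pos"])/1000; w=(Rt.inv()*Rg).as_rotvec(degrees=True)/5
    print("now",np.round(s["eef_pos"],1),np.round(s["tool_rot"],4),"F",np.round(s["ft_force"],1),"w",round(s["width"],1),"t",round(s["t"],2)); print("shift",np.round(d,4),"turn",np.round(w,3))
def target_rel(): pass
E
python3 -c "
from h import *
plan([485,251,230],2.892)"
```

```text
now [209.3 588.2 230.3] [-3.1398e+00 -1.0000e-04  2.7998e+00] F [-0.2  0.4 -0.4] w 85.3 t 0.15
shift [-0.3728 -0.2253  0.0007] turn [-0.021 -0.002 -1.057]
```

```bash
python3 -m crank '[[-0.3728,-0.2253,0,0,0,-1.06,100],[-0.3728,-0.2253,0,0,0,-1.06,100],[-0.3728,-0.2253,0,0,0,-1.06,100],[-0.3728,-0.2253,0,0,0,-1.06,100],[-0.3728,-0.2253,0,0,0,-1.06,100],[-0.3728,-0.2253,0,0,0,-1.06,100],[-0.3728,-0.2253,0,0,0,-1.06,100],[-0.3728,-0.2253,0,0,0,-1.06,100],[-0.3728,-0.2253,0,0,0,-1.06,100],[-0.3728,-0.2253,0,0,0,-1.06,100]]'
python3 - <<'E'
from fit import *
s=telemetry.sense(); p,d=cams.capture("wrist"); cv2.imwrite("pics/w1.png",p[:,:,::-1]); print(s["eef_pos"],s["tool_rot"],s["q"],s["t"])
P=cloud("wrist",d,s); np.save("pics/w1P.npy",P); gfit(P,(485.3,251.3,-.25,75))
E
```

```text
t: 1.4
eef_pos: [484.2, 252.7, 231.0]
tool_rot: [-3.141, -0.001, 2.894]
ft_force: [-0.2, 0.5, -0.5]
width: 85.2
[484.161 252.67  230.989] [-3.141 -0.001  2.894] [ 0.401  0.158  1.82   0.     1.165 -0.922] 1.4
gauge [485.405 251.71   -0.254  74.702] sd 0.7913441095030385 [966, 871, 4046] ends [-76.262 -75.158  92.985  97.91 ] collars [-58.046 -54.547 -50.532] [49.22  52.309 56.879]
```

View pics/w1.png

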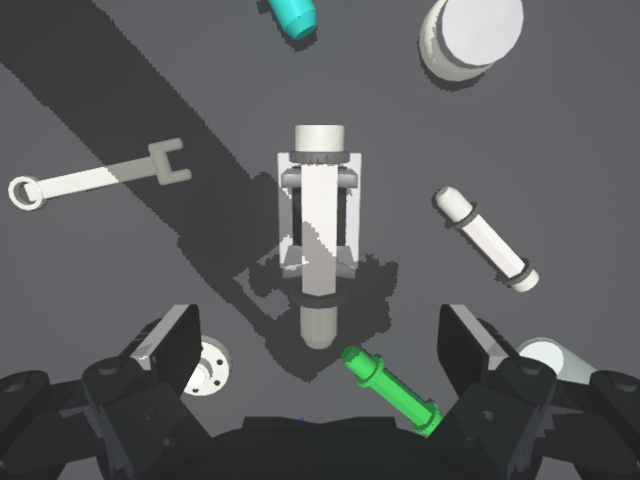

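```bash
python3 - <<'E'
from fit import *
P=clean(np.load("pics/w1P.npy")); x=np.array([485.4,251.7,-.254,0]); s,y,z=sp(x,P)
b=(abs(z-10)<3)&(abs(s)<80)&(abs(y)<50); print("base",np.percentile(s[b],[1,99]),np.percentile(y[b],[1,99]))
u=(abs(z-74)<3)&(abs(y)>15.5)&(abs(y)<28)&(abs(s)<46); print(np.histogram(s[u],np.arange(-46,47,4)),np.percentile(y[u],[1,99]))
# yaw of base edges
for sg in(1,-1):
    e=[]
    for a in range(-50,50,5):
        k=b&(s>=a)&(s<a+5)&(y*sg>20)
        if k.sum()>3: e.append((a+2.5,(y[k]*sg).max()*sg))
    e=np.array(e);print(np.polyfit(e[:,0],e[:,1],1),len(e))
plan([485.4,251.7,75+18.7-37.4],2.8876)
E
```

```text
base [-53.69   48.008] [-37.618  37.551]
(array([  0, 106, 113,  86,   0,   0,   0,   0,   0,   0,   0,   0,   0,
         0,   0,   0,   0,   0,   0, 104, 101,  67,   0]), array([-46, -42, -38, -34, -30, -26, -22, -18, -14, -10,  -6,  -2,   2,
         6,  10,  14,  18,  22,  26,  30,  34,  38,  42,  46])) [-27.944  27.877]
[-0.001 37.58 ] 20
[  0.    -37.601] 20
now [484.2 252.8 231.1] [-3.142 -0.001  2.894] F [-0.1  0.7  0.1] w 85.6 t 1.45
shift [-0.002 -0.001  0.175] turn [-0.    -0.007  0.079]
```

```bash
python3 -m crank '[[-0.002,-0.001,0.05,0,0,0.08,100],[-0.002,-0.001,0.1,0,0,0.08,100],[-0.002,-0.001,0.13,0,0,0.08,100],[-0.002,-0.001,0.13,0,0,0.08,100],[-0.002,-0.001,0.13,0,0,0.08,100]]'
python3 - <<'E'
from fit import *
s=telemetry.sense(); p,d=cams.capture("wrist"); cv2.imwrite("pics/w2.png",p[:,:,::-1])
P=cloud("wrist",d,s); gfit(P,(485.3,251.3,-.25,75))
plan([485.4,251.7,56.3],2.8876)
E
```

```text
t: 2.08
eef_pos: [487.6, 251.4, 102.6]
tool_rot: [3.14, 0.002, 2.887]
ft_force: [0.9, 0.0, 0.7]
width: 85.2
gauge [485.429 251.804  -0.254  74.722] sd 0.7931301615076078 [107, 2841, 11649] ends [-76.305 -75.287  55.822  71.263] collars [-58.104 -54.468 -50.421] [49.195 51.978 56.906]
now [488.2 251.4 103.2] [3.139 0.003 2.886] F [ 0.  -0.1 -0.7] w 85.3 t 2.12
shift [ 0.003 -0.001  0.047] turn [ 0.025  0.033 -0.014]
```

View pics/w2.png

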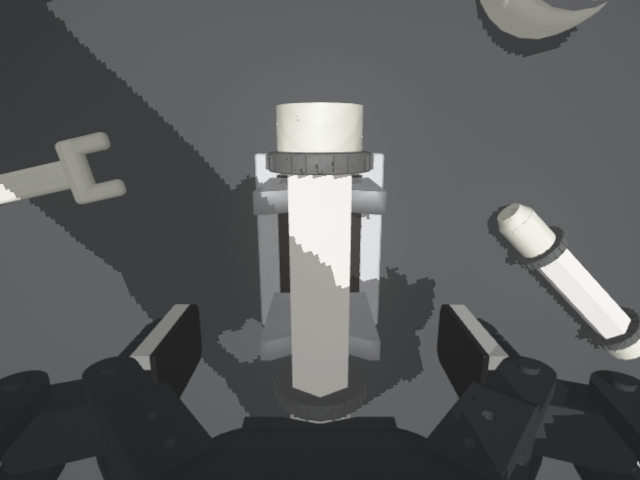

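```bash
python3 -m crank '[[0.002,-0.0005,0.03,0,0.02,0,100],[0.002,-0.0005,0.047,0,0.02,0,100],[0.002,-0.0005,0.047,0,0.02,0,100],[0.002,-0.0005,0.047,0,0.02,0,100]]'
python3 - <<'E'
from fit import *
plan([485.4,251.7,56.3],2.8876)
E
```

```text
t: 2.62
eef_pos: [485.8, 250.5, 55.2]
tool_rot: [3.141, -0.0, 2.885]
ft_force: [-0.7, -0.6, 0.1]
width: 85.5
now [485.8 250.5  55.2] [ 3.141 -0.     2.885] F [-0.7 -0.6  0.1] w 85.5 t 2.62
shift [ 0.001  0.001 -0.001] turn [ 0.012 -0.004 -0.027]
```

```bash
python3 -m crank '[[0.0005,0.001,-0.001,0,0,0,100],[0.0005,0.001,-0.001,0,0,0,25],[0.0005,0.001,-0.001,0,0,0,20],[0.0005,0.001,-0.001,0,0,0,20],[0.0005,0.001,-0.001,0,0,0,20],[0.0005,0.001,-0.001,0,0,0,20],[0.0005,0.001,-0.001,0,0,0,20],[0.0005,0.001,-0.001,0,0,0,20]]' 80
python3 - <<'E'
from fit import *
plan([485.4,251.7,56.3],2.8876)
E
```

```text
t: 3.62
eef_pos: [485.1, 252.3, 55.8]
tool_rot: [3.14, -0.001, 2.885]
ft_force: [-1.2, 5.1, 3.8]
width: 24.4
now [485.1 252.3  55.8] [ 3.14  -0.001  2.885] F [-1.2  5.1  3.8] w 24.4 t 3.62
shift [-0.001 -0.001 -0.001] turn [ 0.022 -0.013 -0.028]
```

```bash
python3 -m crank '[[0,0,-0.005,0,0,0,10],[0,0,-0.02,0,0,0,10],[0,0,-0.05,0,0,0,10],[0,0,-0.08,0,0,0,10],[0,0,-0.08,0,0,0,10],[0,0,-0.08,0,0,0,10],[0,0,-0.08,0,0,0,10]]' 80
python3 - <<'E'
from fit import *
s=telemetry.sense(); p,d=cams.capture("wrist"); cv2.imwrite("pics/w3.png",p[:,:,::-1])
P=cloud("wrist",d,s); np.save("pics/w3P.npy",P); gfit(P,(s["eef_pos"][0],s["eef_pos"][1],-.254,s["eef_pos"][2]+18.7))
plan([485.4,251.7,56.3],2.8876)
p,d=cams.capture("side"); cv2.imwrite("pics/s3.png",p[:,:,::-1])
E
```

```text
t: 4.5
eef_pos: [483.2, 250.4, 133.4]
tool_rot: [-3.139, -0.005, 2.885]
ft_force: [0.4, -0.0, -4.3]
width: 24.5
gauge [483.135 250.109  -0.256 152.452] sd 0.8312387106780155 [0, 5600, 17236] ends [-75.604 -74.785  23.281  26.795] collars [-57.429 -52.594  -2.393] [ 0.245  5.471 10.91 ]
now [483.4 250.5 133.5] [-3.139 -0.005  2.885] F [-0.3 -0.6 -4.9] w 24.4 t 4.55
shift [-0.002  0.002  0.077] turn [-0.026 -0.052 -0.027]
```

View pics/w3.png

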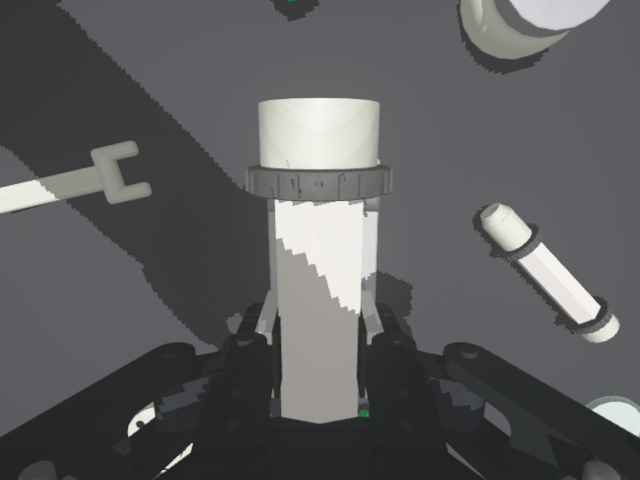

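View pics/s3.png

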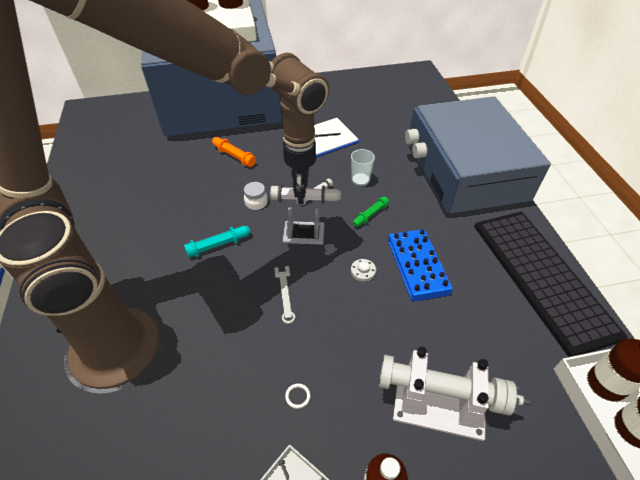

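```bash
python3 -c "
from h import *
plan([655,-150,210],2.714)"
```

```text
now [483.6 250.7 133.7] [-3.1396 -0.0042  2.8853] F [ 0.6 -0.2 -4.1] w 24.6 t 4.6
shift [-0.267  -0.3443 -0.0767] turn [-0.026 -0.046  1.962]
```

```bash
python3 -m crank '[[-0.02,-0.03,-0.06,0,0,0,10],[-0.06,-0.07,-0.077,0,0,0.3,10],[-0.1,-0.12,-0.077,0,0,0.7,10],[-0.14,-0.17,-0.077,0,0,1,10],[-0.18,-0.22,-0.077,0,0,1.4,10],[-0.21,-0.27,-0.077,0,0,1.7,10],[-0.24,-0.31,-0.077,0,0,1.96,10],[-0.267,-0.344,-0.077,0,0,1.96,10],[-0.267,-0.344,-0.077,0,0,1.96,10],[-0.267,-0.344,-0.077,0,0,1.96,10],[-0.267,-0.344,-0.077,0,0,1.96,10]]' 80
python3 - <<'E'
from fit import *
s=telemetry.sense(); p,d=cams.capture("wrist"); cv2.imwrite("pics/w4.png",p[:,:,::-1])
P=cloud("wrist",d,s); np.save("pics/w4P.npy",P); colfit(P,(559.4,-217,2.714,90))
print(s["q"]); plan([655,-150,210],2.714)
E
```

```text
t: 5.98
eef_pos: [655.3, -147.9, 211.0]
tool_rot: [-3.141, -0.004, 2.715]
ft_force: [0.3, 0.5, -4.1]
width: 24.7
col [ 559.539 -216.694    2.713   89.609] sd 0.575270216523764 [5797, 2156] s hist [(-30, 322), (-27, 321), (-24, 326), (-21, 221), (-18, 479), (-15, 527), (-12, 530), (-9, 556), (-6, 541), (-3, 557), (0, 250), (3, 0), (6, 0), (9, 0), (12, 0), (15, 0), (18, 0), (21, 0), (24, 0), (27, 0)]
[-0.287  0.417  1.529  0.     1.2   -1.432]
now [ 655.5 -147.8  211.4] [-3.141 -0.003  2.716] F [ 0.4  0.2 -5.1] w 24.8 t 6.03
shift [-0.001 -0.002  0.001] turn [-0.003 -0.033  0.02 ]
```

View pics/w4.png

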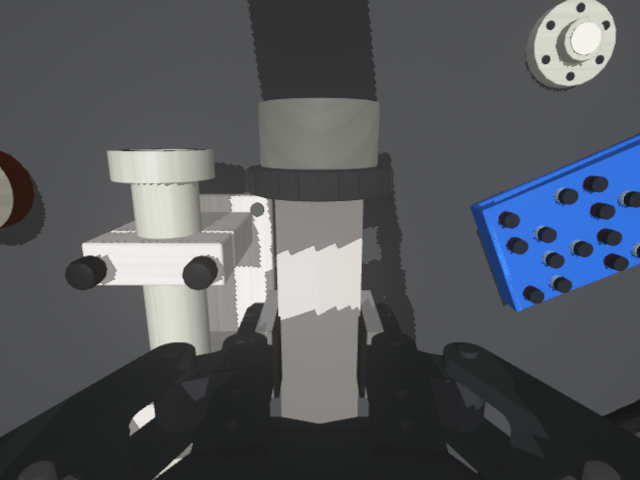

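```bash
cat >> fit.py <<'E'
M=np.array([558.5,-216.2,90.0]); CY=2.713; O=np.array([np.cos(CY),np.sin(CY),0]); N=np.array([-O[1],O[0],0])
def err(): # TCP in column frame
    s=telemetry.sense(); r=s["eef_pos"]-M; print("TCP col frame s,lat,z:",np.round([r@O,r@N,r[2]],2),"dyaw mrad",np.round((s["tool_rot"][2]-CY)*1e3,1),"rp",np.round(s["tool_rot"][:2],4),"Fcol",np.round([s["ft_force"]@O,s["ft_force"]@N,s["ft_force"][2]],1),"w",round(s["width"],1),"t",round(s["t"],2))
E
python3 - <<'E'
from fit import *
s=telemetry.sense(); P=np.load("pics/w4P.npy"); e=s["eef_pos"]; g=gfit(P,(e[0],e[1],CY-np.pi,e[2]+19))
r=np.array([g[0]-e[0],g[1]-e[1]]); print("gauge rel TCP along O, N, z",r@O[:2],r@N[:2],g[3]-e[2], "yaw rel",g[2]+np.pi-s["tool_rot"][2])
t=M+138*O; plan([t[0],t[1],150],CY); err()
E
```

```text
gauge [ 655.289 -148.256   -0.426  229.972] sd 0.8312641772221704 [0, 5628, 17186] ends [-75.737 -74.922  23.215  26.981] collars [-57.589 -52.716  -2.472] [ 0.259  5.528 10.758]
gauge rel TCP along O, N, z -6.757071534581403e-05 0.4651675117274349 18.60518759372954 yaw rel -0.00028177991421918236
now [ 655.5 -147.8  211.4] [-3.141 -0.003  2.716] F [ 0.4  0.2 -5.1] w 24.8 t 6.03
shift [ 0.198 -0.102  0.062] turn [-0.003 -0.033  0.032]
TCP col frame s,lat,z: [ -59.8  -102.49  121.37] dyaw mrad 2.8 rp [-3.141 -0.003] Fcol [-0.3 -0.3 -5.1] w 24.8 t 6.03
```

```bash
python3 -m crank '[[0.06,-0.02,0,0,0,0,10],[0.11,-0.05,0,0,0,0,10],[0.16,-0.08,0,0,0,0,10],[0.198,-0.102,0.02,0,0,0,10],[0.198,-0.102,0.06,0,0,0,10],[0.198,-0.102,0.1,0,0,0,10],[0.198,-0.102,0.14,0,0,0,10],[0.198,-0.102,0.14,0,0,0,10],[0.198,-0.102,0.14,0,0,0,10],[0.198,-0.102,0.14,0,0,0,10]]' 80
python3 - <<'E'
from fit import *
err()
p,d=cams.capture("side"); cv2.imwrite("pics/s5.png",p[:,:,::-1]);crop(p[:,:,::-1],270,280,530,460,3,"pics/s5c.png")
t=M+125*O-.5*N; plan([t[0],t[1],71.2],CY);err()
E
```

```text
t: 7.28
eef_pos: [435.4, -160.7, 74.4]
tool_rot: [-3.141, 0.003, 2.715]
ft_force: [1.8, -0.5, -3.4]
width: 24.6
TCP col frame s,lat,z: [134.99   0.67 -15.56] dyaw mrad 1.8 rp [-3.141  0.003] Fcol [-1.9 -0.3 -3.4] w 24.6 t 7.28
now [ 435.2 -160.7   74.3] [-3.141  0.003  2.715] F [ 0.4 -0.  -5. ] w 24.5 t 7.33
shift [-0.01   0.001  0.003] turn [-0.005  0.032  0.019]
TCP col frame s,lat,z: [135.23   0.75 -15.74] dyaw mrad 1.6 rp [-3.141  0.003] Fcol [-0.3 -0.1 -5. ] w 24.5 t 7.33
```

View pics/s5c.png

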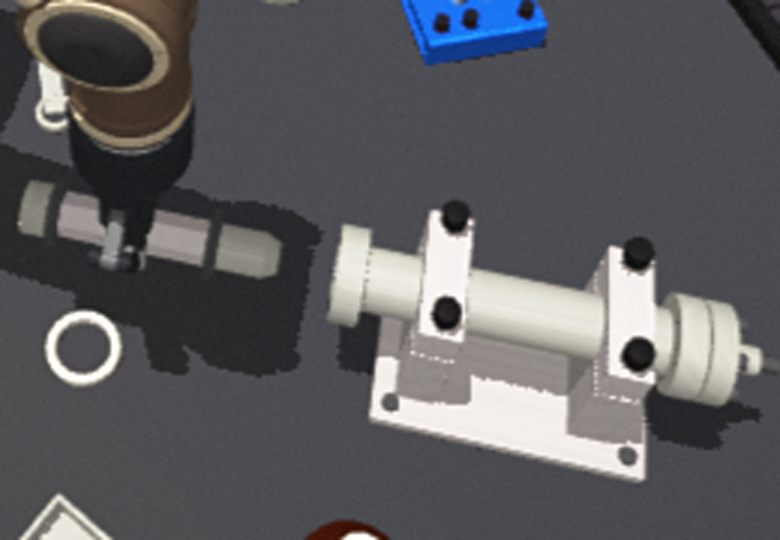

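```bash
sed -i 's/np.round(d,4)/np.round(d,5).tolist()/; s/np.round(w,3))/np.round(w,3).tolist())/' h.py; python3 -m crank '[[-0.01,0.0012,0.003,0,0.02,0.02,10],[-0.01,0.0012,0.003,0,0.02,0.02,10],[-0.01,0.0012,0.003,0,0.02,0.02,10],[-0.01,0.0012,0.003,0,0.02,0.02,10]]' 80
python3 - <<'E'
from fit import *
err()
t=M+105*O-.5*N; plan([t[0],t[1],71.2],CY)
E
```

```text
t: 7.82
eef_pos: [442.6, -162.9, 69.0]
tool_rot: [-3.141, -0.004, 2.713]
ft_force: [-0.4, -0.5, -5.5]
width: 24.8
TCP col frame s,lat,z: [127.6   -0.31 -21.01] dyaw mrad -0.5 rp [-3.141 -0.004] Fcol [ 0.1  0.6 -5.5] w 24.8 t 7.83
now [ 442.6 -162.9   69. ] [-3.141 -0.004  2.712] F [-0.4 -0.5 -5.5] w 24.8 t 7.83
shift [-0.02259, 0.0002, -0.00231] turn [-0.004, -0.048, -0.006]
```

```bash
for i in 1 2 3; do python3 -m crank '[[0,0,0,0,0,0,10]]' >/dev/null; python3 -c "
from fit import *
err()"; done; python3 -m crank '[[0,0,0,0,0,0,10],[0,0,0,0,0,0,10],[0,0,0,0,0,0,10]]' >/dev/null; python3 -c "
from fit import *
err()"
```

```text
TCP col frame s,lat,z: [127.54  -0.3  -20.96] dyaw mrad -0.5 rp [-3.141 -0.004] Fcol [ 0.  -0.2 -5.2] w 24.9 t 7.95
TCP col frame s,lat,z: [127.4   -0.32 -20.89] dyaw mrad -0.5 rp [-3.141 -0.004] Fcol [-0.4  0.4 -5.3] w 25.1 t 8.07
TCP col frame s,lat,z: [127.34  -0.32 -20.85] dyaw mrad -0.5 rp [-3.141 -0.004] Fcol [-0.5  0.2 -4.4] w 24.4 t 8.2
TCP col frame s,lat,z: [127.26  -0.35 -20.82] dyaw mrad -0.4 rp [-3.141 -0.003] Fcol [ 0.8  0.2 -5.1] w 24.4 t 8.57
```

```bash
python3 -m crank '[[-0.01,0.0001,-0.002,0,-0.03,0,10],[-0.022,0.0001,-0.002,0,-0.03,0,10],[-0.022,0.0001,-0.002,0,-0.03,0,10],[-0.022,0.0001,-0.002,0,-0.03,0,10]]' 80 >/dev/null
python3 - <<'E'
from fit import *
err()
t=M+105*O-.5*N; plan([t[0],t[1],71.2],CY)
E
```

```text
TCP col frame s,lat,z: [105.44  -0.42 -19.11] dyaw mrad -0.4 rp [-3.141 -0.002] Fcol [ 0.2  0.3 -4.7] w 24.8 t 9.07
now [ 462.8 -172.    70.9] [-3.141 -0.002  2.713] F [-0.3 -0.2 -4.7] w 24.8 t 9.07
shift [-0.00044, 8e-05, -0.00031] turn [-0.004, -0.02, -0.005]
```

```bash
python3 -m crank '[[-0.006,0.0001,-0.0002,0,-0.02,0,10],[-0.012,0.0001,-0.0002,0,-0.02,0,10],[-0.018,0.0001,-0.0002,0,-0.02,0,10],[-0.018,0.0001,-0.0002,0,-0.02,0,10]]' 80 >/dev/null
python3 - <<'E'
from fit import *
err()
p,d=cams.capture("side"); crop(p[:,:,::-1],300,300,460,420,5,"pics/s6c.png")
E
```

```text
TCP col frame s,lat,z: [ 86.4   -0.48 -18.56] dyaw mrad -0.5 rp [-3.141  0.002] Fcol [ 0.1  0.6 -4.7] w 24.9 t 9.57
```

View pics/s6c.png

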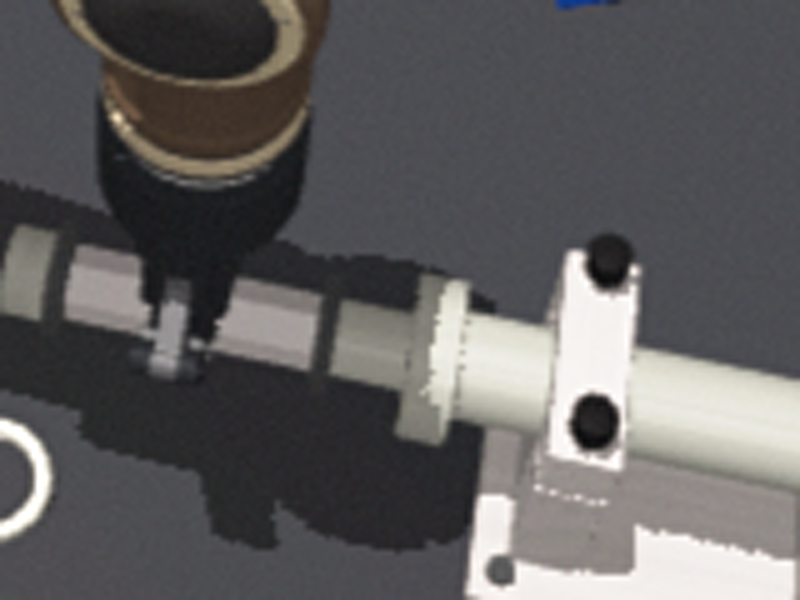

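```bash
python3 -m crank '[[-0.005,0,0.0003,0,0.02,0,10],[-0.010,0,0.0003,0,0.02,0,10],[-0.015,0,0.0003,0,0.02,0,10],[-0.015,0,0.0003,0,0.02,0,10]]' 80 >/dev/null
python3 - <<'E'
from fit import *
err()
E
```

```text
TCP col frame s,lat,z: [ 71.52  -0.49 -18.86] dyaw mrad -0.5 rp [-3.141 -0.   ] Fcol [-0.  -0.5 -4.5] w 24.8 t 10.12
```

Entering freely. Creeping to collar contact.

```bash
python3 -m crank '[[-0.004,0,0,0,0,0,10],[-0.008,0,0,0,0,0,10],[-0.011,0,0,0,0,0,10],[-0.011,0,0,0,0,0,10]]' 80 >/dev/null
python3 - <<'E'
from fit import *
err()
E
python3 -m crank '[[-0.001,0,0,0,0,0,10],[-0.002,0,0,0,0,0,10]]' 80 >/dev/null
python3 - <<'E'
from fit import *
err()
E
```

```text
TCP col frame s,lat,z: [ 60.89  -0.48 -18.94] dyaw mrad -0.5 rp [-3.141 -0.001] Fcol [ 0.6  0.3 -4.7] w 24.7 t 10.62
TCP col frame s,lat,z: [ 59.36  -0.49 -19.07] dyaw mrad -0.5 rp [-3.141 -0.001] Fcol [-0.2 -0.4 -4.4] w 24.5 t 10.88
```

```bash
python3 -m crank '[[-0.0005,0,0,0,0,0,10],[-0.001,0,0,0,0,0,10]]' 80 >/dev/null
python3 - <<'E'
from fit import *
err()
E
python3 -m crank '[[-0.0005,0,0,0,0,0,10],[-0.001,0,0,0,0,0,10]]' 80 >/dev/null
python3 - <<'E'
from fit import *
err()
E
```

```text
TCP col frame s,lat,z: [ 58.26  -0.5  -19.01] dyaw mrad -0.5 rp [-3.141 -0.001] Fcol [-1.   0.8 -3.3] w 24.8 t 11.12
TCP col frame s,lat,z: [ 57.34  -0.52 -19.05] dyaw mrad -0.5 rp [-3.141 -0.001] Fcol [-0.7  0.7 -4.9] w 24.7 t 11.38
```

```bash
for i in 1 2; do python3 -m crank '[[-0.0005,0,0,0,0,0,10],[-0.001,0,0,0,0,0,10]]' 80 >/dev/null
python3 - <<'E'
from fit import *
err()
E
done
```

```text
TCP col frame s,lat,z: [ 57.36  -0.51 -19.23] dyaw mrad -0.5 rp [-3.141 -0.003] Fcol [ 2.9  0.1 -1. ] w 24.7 t 11.62
TCP col frame s,lat,z: [ 57.4   -0.52 -19.42] dyaw mrad -0.4 rp [-3.141 -0.006] Fcol [ 6.9 -0.5 -0.2] w 24.6 t 11.88
```

```bash
python3 - <<'E'
from fit import *
p,d=cams.capture("side"); crop(p[:,:,::-1],320,300,480,420,5,"pics/s7c.png");err()
E
python3 -m crank '[[0.003,0,0,0,0,0,10],[0.007,0,0,0,0,0,10],[0.013,0,0,0,0,0,10],[0.02,0,0,0,0,0,10],[0.028,0,0,0,0,0,10],[0.028,0,0,0,0,0,10]]' 80 >/dev/null
python3 - <<'E'
from fit import *
err()
E
```

```text
TCP col frame s,lat,z: [ 57.45  -0.55 -19.46] dyaw mrad -0.4 rp [-3.141 -0.006] Fcol [ 6.9  0.1 -0.4] w 24.4 t 11.93
TCP col frame s,lat,z: [ 84.47  -0.56 -19.26] dyaw mrad -0.4 rp [-3.141 -0.002] Fcol [ 0.6 -0.2 -4.4] w 24.8 t 12.68
```

View pics/s7c.png

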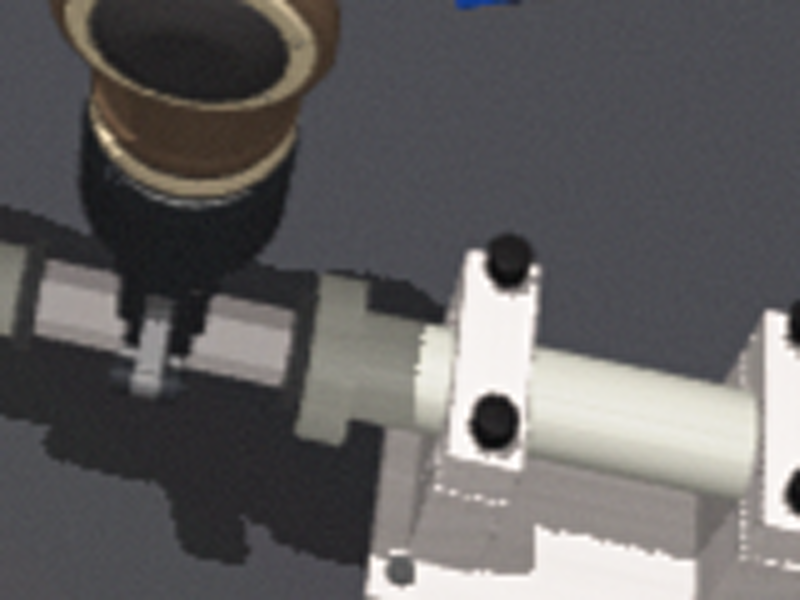

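```bash
python3 -m crank '[[0.012,0,0,0,0,0,10],[0.03,0,0,0,0,0,10],[0.05,0,0,0,0,0,10],[0.07,0,-0.005,0,0,0,10],[0.07,0,-0.01,0,0,0,10],[0.07,0,-0.01,0,0,0,10]]' 80 >/dev/null
python3 - <<'E'
from fit import *
err()
P=cloud("scene",cams.capture("scene")[1]); print(P[165,248],P[150,247], telemetry.sense()["q"])
E
```

```text
TCP col frame s,lat,z: [151.48  -0.52  -7.94] dyaw mrad -0.5 rp [-3.141  0.003] Fcol [-0.6 -0.5 -4.2] w 24.9 t 13.43
[ 523.849 -369.427   83.725] [ 516.649 -389.216  128.102] [-0.445  0.184  2.146 -0.     0.809 -1.587]
```

```bash
python3 -m crank '[[0,0,0,0,0,1,10],[0,0,0,0,0,3,10],[0,0,0,0,0,5,10],[0,0,0,0,0,7,10],[0,0,0,0,0,9,10],[0,0,0,0,0,11,10],[0,0,0,0,0,13,10],[0,0,0,0,0,15,10],[0,0,0,0,0,17,10],[0,0,0,0,0,18,10]]' 80
python3 -m crank '[[0,0,0,0,0,2,10],[0,0,0,0,0,4,10],[0,0,0,0,0,6,10],[0,0,0,0,0,8,10],[0,0,0,0,0,10,10],[0,0,0,0,0,12,10],[0,0,0,0,0,14,10],[0,0,0,0,0,16,10],[0,0,0,0,0,17.5,10],[0,0,0,0,0,18,10],[0,0,0,0,0,18,10],[0,0,0,0,0,18,10]]' 80
cat >> fit.py <<'E'
def err2():
    s=telemetry.sense(); r=s["eef_pos"]-M; print("TCP col frame s,lat,z:",np.round([r@O,r@N,r[2]],2),"dyaw mrad",np.round((s["tool_rot"][2]-CY+np.pi)*1e3,1),"rp",np.round(s["tool_rot"][:2],4),"Fcol",np.round([s["ft_force"]@O,s["ft_force"]@N,s["ft_force"][2]],1),"w",round(s["width"],1),"t",round(s["t"],2))
E
python3 - <<'E'
from fit import *
err2()
s=telemetry.sense(); p,d=cams.capture("wrist"); cv2.imwrite("pics/w8.png",p[:,:,::-1]); P=cloud("wrist",d,s)
e=s["eef_pos"]; g=gfit(P,(e[0],e[1],CY,e[2]+19))
r=np.array([g[0]-e[0],g[1]-e[1]]); print("gauge rel TCP along O, N, z",r@O[:2],r@N[:2],g[3]-e[2], "yaw rel",g[2]-np.pi-s["tool_rot"][2])
colfit(P,(558.5,-216.2,CY,90))
E
```

```text
t: 14.72
eef_pos: [420.4, -152.5, 81.1]
tool_rot: [3.141, 0.0, 1.138]
ft_force: [-0.3, -1.1, -5.2]
width: 24.7
t: 16.23
eef_pos: [419.8, -152.3, 81.1]
tool_rot: [3.141, 0.0, -0.428]
ft_force: [-0.4, -0.1, -4.7]
width: 24.7
TCP col frame s,lat,z: [152.73  -0.52  -8.92] dyaw mrad 0.1 rp [3.141 0.   ] Fcol [ 0.3  0.3 -4.7] w 24.7 t 16.23
gauge [ 419.826 -152.201    2.713   99.996] sd 0.8466604723704115 [0, 5619, 17146] ends [-75.84  -75.092  23.005  26.381] collars [-57.707 -52.844  -2.657] [ 0.207  5.262 10.631]
gauge rel TCP along O, N, z 1.30278639285184e-07 -0.0572426012289974 18.916611347037673 yaw rel -5.9879428428999404e-05
col [ 558.5   -216.2      2.713   90.   ] sd nan [0, 0] s hist [(-30, 0), (-27, 0), (-24, 0), (-21, 0), (-18, 0), (-15, 0), (-12, 0), (-9, 0), (-6, 0), (-3, 0), (0, 0), (3, 0), (6, 0), (9, 0), (12, 0), (15, 0), (18, 0), (21, 0), (24, 0), (27, 0)]
  ret = _var(a, axis=axis, dtype=dtype, out=out, ddof=ddof,
  arrmean = um.true_divide(arrmean, div, out=arrmean,
  ret = ret.dtype.type(ret / rcount)
```

View pics/w8.png

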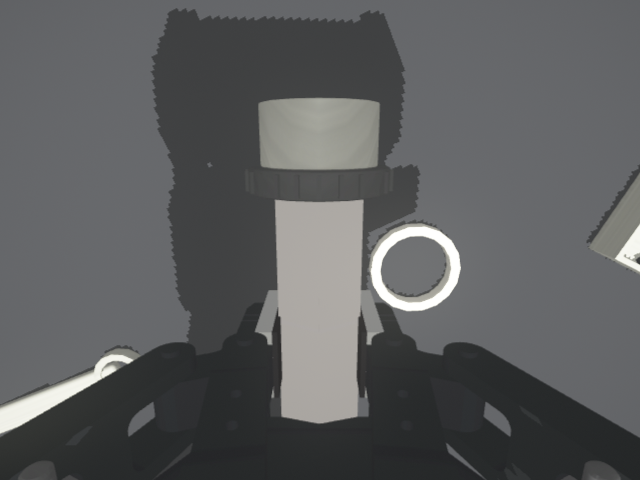

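```bash
python3 -m crank '[[0.01,0.0005,0.005,0,0,0,10],[0.025,0.0005,0.01,0,0,0,10],[0.045,0.0005,0.01,0,0,0,10],[0.058,0.0005,0.01,0,0,0,10],[0.058,0.0005,0.01,0,0,0,10],[0.058,0.0005,0.01,0,0,0,10]]' 80 >/dev/null
python3 - <<'E'
from fit import *
err2()
s=telemetry.sense(); p,d=cams.capture("wrist"); cv2.imwrite("pics/w9.png",p[:,:,::-1]); P=cloud("wrist",d,s)
e=s["eef_pos"]; g=gfit(P,(e[0],e[1],CY,e[2]+19))
r=np.array([g[0]-M[0],g[1]-M[1]]); print("gauge in col frame",r@O[:2],r@N[:2],g[3]-90, "yaw rel",g[2]-CY)
colfit(P,(558.5,-216.2,CY,90))
p,d=cams.capture("side"); crop(p[:,:,::-1],300,300,460,420,5,"pics/s9c.png")
E
```

```text
TCP col frame s,lat,z: [ 96.18  -0.04 -19.46] dyaw mrad -0.4 rp [3.141 0.003] Fcol [ 0.5  0.5 -5.4] w 24.6 t 17.02
gauge [ 471.07  -176.125    2.713   89.371] sd 0.8545019887790882 [0, 5610, 17096] ends [-106.654 -104.12    22.712   26.606] collars [-57.786 -52.927  -2.522] [ 0.287  5.357 10.565]
gauge in col frame 96.17683515088996 -0.11533627985794663 -0.6286526238834682 yaw rel -0.0002555337288820958
col [ 576.183 -195.752    1.432   93.298] sd 2.588193451765773 [3690, 458] s hist [(-30, 464), (-27, 440), (-24, 436), (-21, 434), (-18, 450), (-15, 469), (-12, 504), (-9, 550), (-6, 567), (-3, 590), (0, 465), (3, 353), (6, 98), (9, 0), (12, 0), (15, 0), (18, 0), (21, 0), (24, 0), (27, 0)]
```

View pics/w9.png

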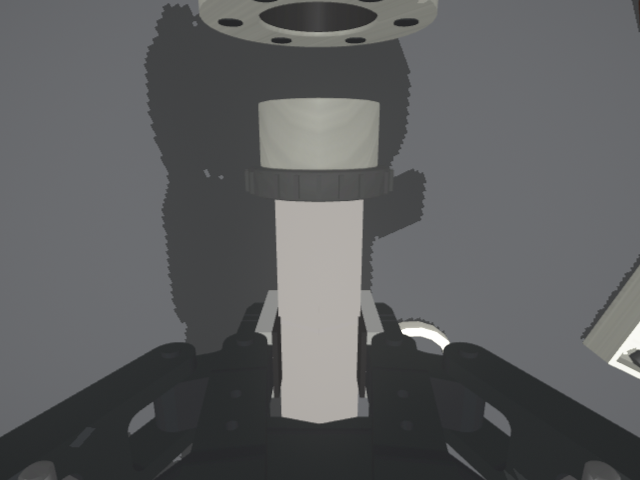

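View pics/s9c.png

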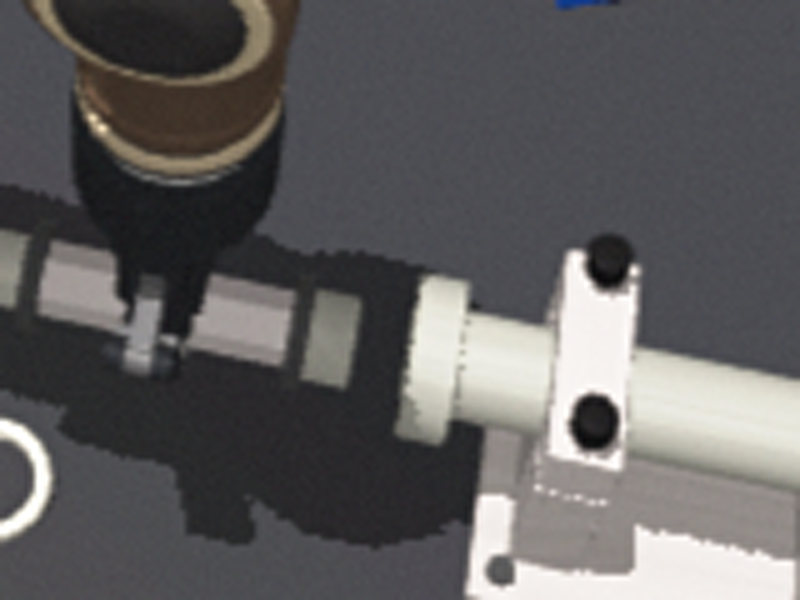

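```bash
python3 - <<'E'
from fit import *
t=M+82*O; plan([t[0],t[1],71.1],CY-np.pi)
E
```

```text
now [ 470.9 -176.1   70.6] [ 3.141  0.002 -0.429] F [-0.8  0.8 -4.4] w 24.5 t 17.12
shift [0.01436, 3e-05, -0.0005] turn [0.004, 0.028, -0.005]
```

```bash
python3 -m crank '[[0.006,0,-0.0005,0,0.02,0,10],[0.012,0,-0.0005,0,0.02,0,10],[0.0145,0,-0.0005,0,0.02,0,10],[0.0145,0,-0.0005,0,0.02,0,10],[0.0145,0,-0.0005,0,0.02,0,10]]' 80 >/dev/null
python3 - <<'E'
from fit import *
err2()
E
```

```text
TCP col frame s,lat,z: [ 81.04  -0.02 -18.66] dyaw mrad -0.5 rp [ 3.141 -0.   ] Fcol [-0.4 -0.4 -4.3] w 24.4 t 17.75
```

```bash
python3 -m crank '[[0.002,0,0.0002,0,0,0,10],[0.004,0,0.0002,0,0,0,10],[0.004,0,0.0002,0,0,0,10]]' 80 >/dev/null
python3 - <<'E'
from fit import *
err2()
E
for i in 1 2; do python3 -m crank '[[0.0005,0,0,0,0,0,10],[0.001,0,0,0,0,0,10]]' 80 >/dev/null
python3 - <<'E'
from fit import *
err2()
E
done
```

```text
TCP col frame s,lat,z: [ 76.42   0.   -18.61] dyaw mrad -0.5 rp [ 3.141 -0.001] Fcol [-0.4 -0.3 -4.6] w 24.6 t 18.12
TCP col frame s,lat,z: [ 75.84  -0.01 -18.75] dyaw mrad -0.4 rp [ 3.141 -0.001] Fcol [-0.3  0.7 -3.9] w 24.5 t 18.38
TCP col frame s,lat,z: [ 74.74  -0.01 -18.7 ] dyaw mrad -0.5 rp [ 3.141 -0.001] Fcol [ 0.2 -0.8 -4. ] w 24.9 t 18.62
```

```bash
for i in 1 2; do python3 -m crank '[[0.0005,0,0,0,0,0,10],[0.001,0,0,0,0,0,10]]' 80 >/dev/null
python3 - <<'E'
from fit import *
err2()
E
done
```

```text
TCP col frame s,lat,z: [ 74.61  -0.02 -18.83] dyaw mrad -0.5 rp [3.141 0.001] Fcol [ 3.2 -1.  -1.4] w 24.8 t 18.88
TCP col frame s,lat,z: [ 74.62  -0.04 -19.02] dyaw mrad -0.4 rp [3.141 0.003] Fcol [ 5.4 -0.   1.4] w 24.2 t 19.12
```

```bash
python3 -m crank '[[0.0007,0,-0.0002,0,0.01,0,10],[0.0014,0,-0.0004,0,0.02,0,10],[0.002,0,-0.0004,0,0.02,0,10],[0.002,0,-0.0004,0,0.02,0,10]]' 80 >/dev/null
python3 - <<'E'
from fit import *
err2()
E
```

```text
TCP col frame s,lat,z: [ 74.66  -0.03 -19.07] dyaw mrad -0.3 rp [3.141 0.006] Fcol [ 9.4 -0.7  2.5] w 24.6 t 19.62
```

```bash
python3 -m crank '[[0.0005,0,-0.0001,0,0.01,0,10],[0.001,0,-0.0002,0,0.02,0,10],[0.001,0,-0.0002,0,0.02,0,10],[0.001,0,-0.0002,0,0.02,0,10],[0.001,0,-0.0002,0,0.02,0,10],[0.001,0,-0.0002,0,0.02,0,10]]' 80 >/dev/null
python3 - <<'E'
from fit import *
err2()
p,d=cams.capture("side"); crop(p[:,:,::-1],300,300,460,420,5,"pics/s10c.png")
E
python3 -m crank '[[0,0,0,0,0,0,10],[0,0,0,0,0,0,10],[0,0,0,0,0,0,10],[0,0,0,0,0,0,10],[0,0,0,0,0,0,10],[0,0,0,0,0,0,10],[0,0,0,0,0,0,10],[0,0,0,0,0,0,10]]' 80 >/dev/null
python3 - <<'E'
from fit import *
err2()
s=telemetry.sense(); P=cloud("wrist",cams.capture("wrist")[1],s); e=s["eef_pos"]; g=gfit(P,(e[0],e[1],CY,e[2]+19)); r=g[:2]-M[:2]; print(r@O[:2],r@N[:2],g[3]-90,g[2]-CY)
E
```

```text
TCP col frame s,lat,z: [ 74.66  -0.05 -19.12] dyaw mrad -0.4 rp [3.141 0.006] Fcol [10.4  1.2  2.7] w 24.6 t 20.38
TCP col frame s,lat,z: [ 74.7   -0.05 -19.15] dyaw mrad -0.4 rp [3.141 0.006] Fcol [11.   0.6  2.3] w 24.4 t 21.43
gauge [ 490.608 -185.051    2.713   89.91 ] sd 0.822849311252493 [0, 5684, 17066] ends [-101.551  -75.827   23.029   26.737] collars [-57.729 -52.912  -2.742] [ 0.145  5.182 10.407]
74.69682824521955 -0.11670043778179362 -0.0897169086520222 -0.00046514222628113444
```

View pics/s10c.png

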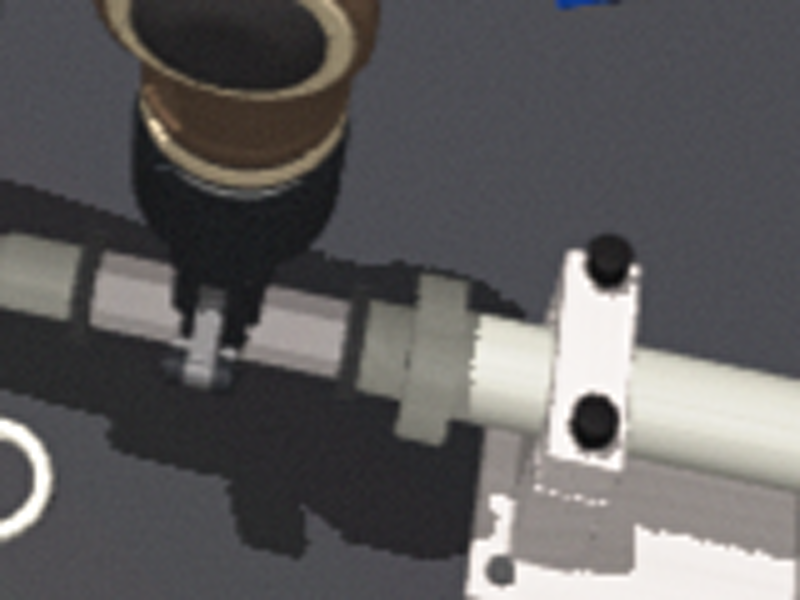

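```bash
python3 -m crank '[[-0.003,0,0,0,-0.03,0,10],[-0.01,0,0,0,-0.03,0,10],[-0.025,0,0,0,-0.03,0,10],[-0.045,0,-0.02,0,-0.03,0,10],[-0.065,0,-0.06,0,-0.03,0,10],[-0.075,0,-0.1,0,-0.03,0,10],[-0.075,0,-0.1,0,-0.03,0,10],[-0.075,0,-0.1,0,-0.03,0,10]]' 80
python3 - <<'E'
from fit import *
err2(); plan([485.4,251.7,170],-0.254)
E
```

```text
t: 22.48
eef_pos: [425.9, -155.5, 170.8]
tool_rot: [3.141, -0.001, -0.429]
ft_force: [-0.5, -0.6, -4.3]
width: 24.6
TCP col frame s,lat,z: [145.85  -0.09  80.82] dyaw mrad -0.5 rp [ 3.141 -0.001] Fcol [ 0.2  0.8 -4.3] w 24.6 t 22.48
now [ 425.9 -155.5  170.8] [ 3.141 -0.001 -0.429] F [-0.5 -0.6 -4.3] w 24.6 t 22.48
shift [-0.11529, -0.39506, 0.00055] turn [0.004, -0.016, -2.006]
```

```bash
python3 -m crank '[[-0.01,-0.03,0,0,0,-0.2,10],[-0.025,-0.08,0,0,0,-0.5,10],[-0.04,-0.13,0,0,0,-0.8,10],[-0.055,-0.18,0,0,0,-1.1,10],[-0.07,-0.23,0,0,0,-1.4,10],[-0.085,-0.28,0,0,0,-1.7,10],[-0.1,-0.33,0,0,0,-2,10],[-0.11,-0.37,0,0,0,-2,10],[-0.1153,-0.395,0,0,0,-2,10],[-0.1153,-0.395,0,0,0,-2,10],[-0.1153,-0.395,0,0,0,-2,10],[-0.1153,-0.395,0,0,0,-2,10]]' 80
python3 - <<'E'
from fit import *
plan([485.4,251.7,120],-0.254)
E
```

```text
t: 23.98
eef_pos: [485.2, 250.2, 170.2]
tool_rot: [3.139, -0.0, -0.256]
ft_force: [0.0, -0.3, -3.8]
width: 24.8
now [485.2 250.2 170.2] [ 3.139 -0.    -0.256] F [ 0.  -0.3 -3.8] w 24.8 t 23.98
shift [-0.00023, -0.00164, 0.05015] turn [0.026, -0.0, -0.018]
```

```bash
python3 -m crank '[[0,-0.0016,0.03,0,0,-0.02,10],[0,-0.0016,0.07,0,0,-0.02,10],[0,-0.0016,0.1,0,0,-0.02,10],[0,-0.0016,0.1,0,0,-0.02,10],[0,-0.0016,0.1,0,0,-0.02,10]]' 80 >/dev/null
python3 - <<'E'
from fit import *
s=telemetry.sense(); p,d=cams.capture("wrist"); cv2.imwrite("pics/w11.png",p[:,:,::-1])
P=cloud("wrist",d,s); e=s["eef_pos"]; gfit(P,(e[0],e[1],-.254+np.pi,e[2]+19)); 
plan([485.4,251.7,56.3],-0.254)
E
```

```text
gauge [487.6   252.765   2.888  91.376] sd 0.823669863973329 [0, 5609, 17196] ends [-75.717 -74.934  23.214  26.692] collars [-57.594 -52.72   -2.684] [ 0.204  5.38  10.892]
now [488.2 253.1  73. ] [-3.14  -0.004 -0.253] F [-0.1 -0.5 -5.1] w 24.9 t 24.65
shift [-0.0024, 0.00211, 0.01673] turn [-0.017, -0.052, 0.007]
```

View pics/w11.png

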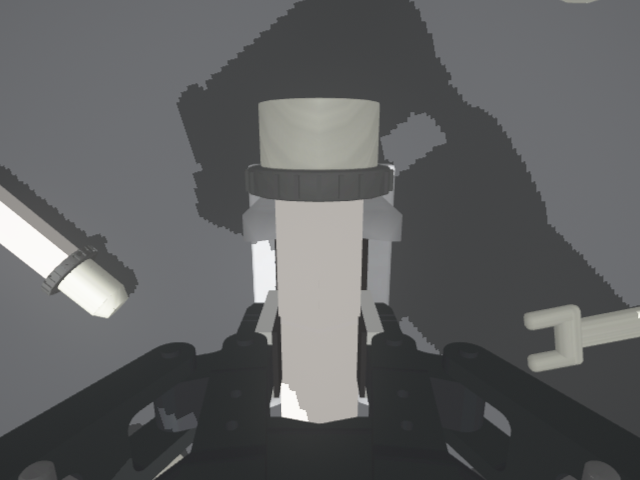

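```bash
python3 -m crank '[[-0.0022,0.0012,0,0,-0.03,0,10],[-0.0022,0.0012,0.005,0,-0.03,0,10],[-0.0022,0.0012,0.01,0,-0.03,0,10],[-0.0022,0.0012,0.01,0,-0.03,0,10]]' 80 >/dev/null
python3 - <<'E'
from fit import *
plan([485.4,251.7,56.3],-0.254)
E
```

```text
now [483.4 251.9  60.6] [ 3.14   0.002 -0.253] F [-0.7 -1.2 -5.2] w 24.8 t 25.15
shift [0.00202, -0.00027, 0.00426] turn [0.018, 0.025, 0.015]
```

```bash
for i in 1 2; do python3 -m crank '[[0.0005,0,0.001,0,0,0,10],[0.001,0,0.002,0,0.01,0,10],[0.001,0,0.002,0,0.01,0,10]]' 80 >/dev/null
python3 - <<'E'
from fit import *
plan([485.4,251.7,56.3],-0.254)
E
done
```

```text
now [485.1 252.   59.2] [ 3.141  0.    -0.253] F [-0.4  0.1 -4.8] w 24.6 t 25.52
shift [0.00039, 0.00016, 0.00288] turn [0.008, 0.001, 0.014]
now [486.  251.7  57.2] [ 3.141 -0.001 -0.253] F [ 1.  -0.1 -4.7] w 24.6 t 25.9
shift [-0.00056, 9e-05, 0.00086] turn [0.008, -0.008, 0.014]
```

```bash
for i in 1 2; do python3 -m crank '[[0,0,0.0005,0,0,0,10],[0,0,0.001,0,0,0,10]]' 80 >/dev/null
python3 - <<'E'
from fit import *
plan([485.4,251.7,56.3],-0.254)
E
done
```

```text
now [486.  251.7  56.2] [ 3.141 -0.001 -0.253] F [ 0.2  0.5 -4.1] w 24.9 t 26.15
shift [-0.00059, 0.00016, -8e-05] turn [0.007, -0.01, 0.014]
now [486.2 252.   55.8] [ 3.141 -0.001 -0.253] F [-1.9  0.7  1.6] w 24.1 t 26.4
shift [-0.00073, 0.00046, -0.00049] turn [0.002, -0.011, 0.012]
```

Seated (Fz from −4.7 to +1.6). Release gradually, check, then rise.

```bash
python3 -m crank '[[0,0,0,0,0,0,30],[0,0,0,0,0,0,34],[0,0,0,0,0,0,40],[0,0,0,0,0,0,60],[0,0,0,0,0,0,80],[0,0,0,0,0,0,100],[0,0,0,0,0,0,100],[0,0,0,0,0,0,100],[0,0,0,0,0,0,100]]' 20
python3 - <<'E'
from fit import *
s=telemetry.sense(); p,d=cams.capture("wrist"); cv2.imwrite("pics/w12.png",p[:,:,::-1])
P=cloud("wrist",d,s); e=s["eef_pos"]; gfit(P,(e[0],e[1],-.254+np.pi,75))
E
```

```text
t: 27.52
eef_pos: [486.0, 251.7, 55.2]
tool_rot: [3.141, -0.001, -0.253]
ft_force: [0.0, -0.0, 0.5]
width: 85.3
gauge [486.056 252.02    2.889  74.712] sd 0.7419991672829738 [0, 5639, 16836] ends [-76.031 -75.256  32.098  37.222] collars [-57.936 -54.336 -50.317] [30.46  30.758 31.315]
```

View pics/w12.png

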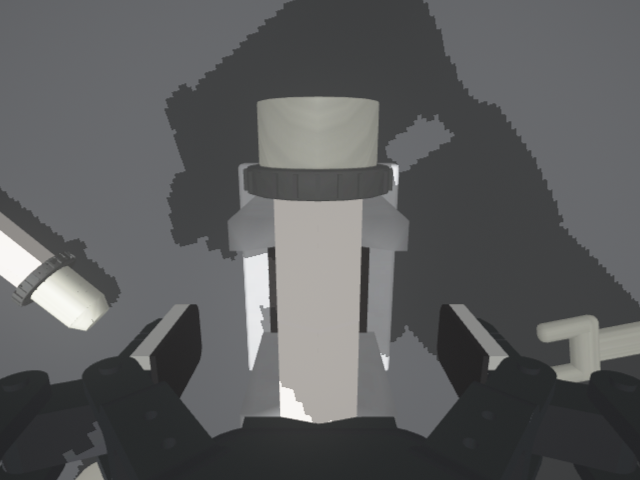

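The gauge lies at z = 74.7 in the V's, with the fingers open well clear at both sides. Rise straight up.

```bash
python3 -m crank '[[0,0,-0.02,0,0,0,100],[0,0,-0.06,0,0,0,100],[0,0,-0.11,0,0,0,100],[0,0,-0.16,0,0,0,100],[0,0,-0.16,0,0,0,100],[0,0,-0.16,0,0,0,100],[0,0,-0.16,0,0,0,100],[0,0,-0.16,0,0,0,100]]'
python3 - <<'E'
from fit import *
s=telemetry.sense(); p,d=cams.capture("wrist"); cv2.imwrite("pics/w13.png",p[:,:,::-1])
P=cloud("wrist",d,s); gfit(P,(486,252,-.254+np.pi,75))
p,d=cams.capture("side"); cv2.imwrite("pics/s13.png",p[:,:,::-1])
a=cv2.imread("pics/side0.png"); print(telemetry.sense()["ft_force"])
E
```

```text
t: 28.58
eef_pos: [484.8, 251.4, 213.4]
tool_rot: [3.139, 0.002, -0.253]
ft_force: [0.4, -0.3, 0.2]
width: 85.5
gauge [486.083 252.321   2.889  74.748] sd 0.7925609045754138 [1086, 983, 4581] ends [-76.148 -74.977  92.702  97.861] collars [-57.873 -54.158 -50.283] [49.531 52.575 57.095]
[-1.042  0.222 -0.045]
```

View pics/s13.png

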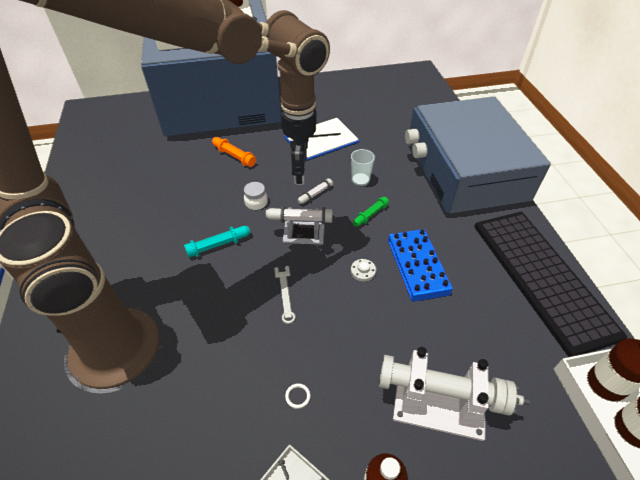

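View pics/w13.png

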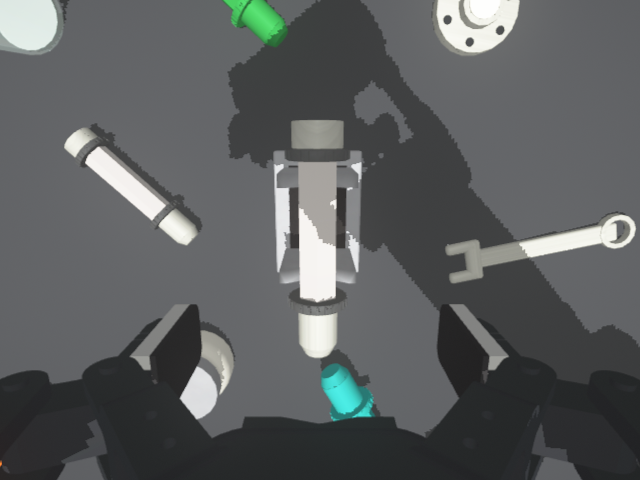

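The gauge lies level and centred in the V-rest (wrist view, 318,235), turned round. The side view shows everything else where it was.

```bash
python3 -c "
from station import ctrl
print(ctrl.job_done())"
```

```text
the job is handed in; nothing more can be done
None
```

I checked the bore as asked and handed the job in at about 29 s; no verdict was reported.

- **Go end:** it slid in with no side force until the collar met the flange at about 7 N. I then drew it right out.
- **No-go end:** after turning the gauge round, I pressed this end on the mouth, about 0.1 mm off centre by the wrist camera. It refused at 9–11 N, and I held it there for over 1.5 s.
- **Back in the rest:** the gauge lies the other way round from how it started. My last check puts it at z = 74.7 mm, within about 1 mm of its original place and level, with the gripper open about 140 mm above it and touching nothing.
- **Other items:** in the side view, compared by eye, nothing else on the bench has moved.
- **Failed or disagreeing checks:**
  - A wrist-camera fit of the column taken close to the mouth failed because too little was in view, so I kept the earlier one.
  - The two fixed cameras put the gauge 1–2 mm higher than the wrist camera did. I used the wrist values.
  - The arm stopped up to about 2 mm off some commanded positions, so I corrected from the measured pose.

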